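# Fit the handwheel on the lead mill

## Task

Fit the loose handwheel onto the lead mill: set it over the splined spindle, then turn it while pressing down until its grooves find the splines and it drops fully home on the spindle's flange. Let go of it, and leave the solder spool, the foil roll, the flux bottle and the brush where they are.

Things in the scene. Friction and masses are not known exactly. Their poses are not given: they have to be found in the camera images.
- handwheel: loose dark steel handwheel, 120 mm across, 59 mm high, 0.26 to 0.49 kg, lying flat, boss up. Origin: centre of its underside; z up along its axis. Rim 14 mm high, three spokes, hub 64 mm across and 33 mm high with a hexagon boss on top. It slides onto the mill's spindle, underside down
- boss (a point): middle of the handwheel's plain hexagon boss, on the wheel's axis, 46 mm above its underside: the place to hold it. The boss is 36 mm across flats and stands from 33 to 59 mm above the underside; one pair of flats faces the wheel's +x and -x, the other pairs lie 60 degrees on
- bore (a point): mouth of the bore, centre of the wheel's underside: 32 mm across, 27 mm deep, closed at the top, with six grooves, one every 60 degrees beginning at the wheel's +x. Turned right and on the spindle's axis, the grooves pass the splines with about 4 degrees of play either way
- lead_mill: the mill, bolted down: a squat grey cast housing on a 124 x 104 mm foot, with a came slot with two rollers in the front (-x) face and an upright steel spindle on top. Origin: centre of its underside; z up. The housing's top is 55 mm up
- spindle_seat (a point): point on the spindle's axis at the top of its round flange (60 mm across), 60 mm above the table: the hub's underside lies here when the wheel is fully home. Six steel splines, 7 mm wide and 48 mm across from tip to tip, rise 14 mm from the flange. A wheel whose grooves miss them rides on their tops, 14 mm too high
- spindle_nose (a point): tip of the spindle, 26 mm above the flange: a plain round shaft, 29 mm across, tapering over its last 5 mm. It centres the wheel. The spindle's angle differs each time, is not the housing's and is not reported (the splines repeat every 60 degrees); gears hold it still against less than 3 Nm
- spool: solder spool standing by, about 62 x 92 x 40 mm, origin at the centre of its underside
- copper_roll: flat roll of copper foil standing by, 62 mm across, 7 mm high, origin at the centre of its underside
- bottle: small flux bottle standing by, 48 mm across and 112 mm high, origin at the centre of its underside
- brush: flux brush lying by, 165 mm long, origin at the centre of its underside

How it is judged:
By the outcome, as a careful person would: the job done as asked, in the order asked, and still so for the second after the job is handed in, with the robot touching nothing.
It also fails if it takes over 48 s, if anything falls off the work surface, if the arm or the gripper's body presses on something with over 40 N, if the wrist force passes 120 N, or if a joint passes its speed limit or range.

## Robot

A 6-joint arm with a two-finger parallel gripper is mounted at the origin on a cart in front of the work surface, level with it; the furniture and walls round the work are solid. World frame = base frame: x ahead of the robot, y to its left, z up, the work surface at z = 0. Lengths are in mm, angles in rad, forces in N, time in s.
With the tool pointing down it reaches from about 375 to 925 mm from the base axis. Payload 5.7 kg.
Tool frame: the origin (TCP) lies midway between the tips of the shut fingers; the grasp point (between the pads) lies 19 mm behind it (bot.pinch_z is the distance from the TCP to the grasp point, in mm); z points along the fingers, y is the direction in which the jaws open and shut (so a half turn about z gives the same grasp; the last joint's range is limited). The gripper opens to 85 mm and grips with 20 to 120 N. Pads are 22 mm wide; open, the fingers measure 114 mm over their backs; the gripper's body (76 mm by 85 mm) begins 54 mm behind the grasp point. The pads swing forward as they close: fully open they stand 13 mm farther back than shut.
Start: joints at [1.048, 0.359, 1.51, -0, 1.272, -0.115], TCP at [237.944, 550.768, 231.267] pointing down, gripper open.
Joint ranges: [-2.97, 2.97], [-1.01, 2.36], [0.21, 2.38], [-0.96, 4.11], [0.2, 2.71], [-2.98, 2.98]. Speed limits (rad/s): [2.39, 2.39, 3.14, 3.14, 3.14, 3.14].

## Interface

Orientations are given as a rotation vector (axis times angle).
In Python, from workcell import bot gives the robot as it stands.
- The arm moves only by the tool play_rows, never from a script. Its argument "rows" is a list that holds one entry, the list of rows, each a list of 4 numbers: the shift along the tool's x, y, z in mm, then the turn about the tool's z in rad. In form: [[[tx, ty, tz, yaw], ...]]. A call has 1 to 5 rows; each row shifts and turns the commanded pose from where the row before left it, along the tool's axes as they then stand; what a row does not reach is not made up. A row lasts 1/8 s, in which the tool goes at most 62.5 mm and 10.7 degrees, less where a joint would pass 70% of its speed; a pose out of reach is approached as far as the arm can. A call is refused whole if a number of a shift passes 62.5 or a number of a turn 0.188, either way. A call with a gripper value outside its range is refused whole. "fingers" is the finger opening in mm, from 0 to 85.4, set as the call begins (left out, the last holds). The fingers move at their own pace and stop on an object; "squeeze" is the grip in N (left out, the last holds). Time passes only in rows, so rows that do not move let the fingers close. It gives the time, the measured TCP pose, the force and the opening at its end, in the units of the state.
- bot.get_state(): the state, without advancing time (a new reading comes with each control period).
- bot.get_image(name): name is "scene" or "top" or "wrist"; returns (picture, depth): 400x640x3 uint8, blue, green, red; 400x640 float32, mm along the optical axis (not along the pixel's ray), 0 where there is no reading.
- bot.get_calibration(name): a dict with "intrinsics" (3x3 intrinsics, pixels), "rvec" (rotation vector, rad) and "tvec" (3), from world to camera coordinates, as OpenCV has them; the wrist camera has in their place "hand_eye" (4x4, takes a point from camera to tool coordinates, whose origin is the TCP and whose axes are the flange's). Camera axes: x right, y down, z forward; pixel columns grow to the right and rows downward; lengths in mm; the calibration is good to about 2 mm. A picture is of the moment at which its call begins: read the wrist's pose just before it. get_calibration takes no time and is no camera call.
- bot.sign_off(): hands the job in, once; it reports no verdict.
The state is a dict: "clock": time; "qpos": joint angles; "qvel": joint speeds; "tau": joint torques, N m; "tcp_pos": TCP position; "tcp_rot": TCP orientation; "contact_force": force on the tool from outside, world axes, zero at the start; "moment": the same for the moment, N m; "width": finger opening in mm.
Only numpy, scipy, OpenCV 4.12 (cv2) and the standard library are available. Lean on these libraries where they do the work, as an engineer would, in place of code of your own. Each camera call takes 0.05 s, during which the arm holds its last target.

## Working session

There is one attempt and no reset: what is moved stays moved. The work goes in short steps, Python scripts to look and compute and a tool call to move; the robot and the scene stay as the last step left them, time stands still between calls to the robot, and variables do not carry over. Pictures are saved under pics/ and viewed, and the job is handed in when it is done.

Besides the shell and the picture viewer there is one more tool, called after "Request:" by a JSON object that holds its "fn" and its "kwargs", one argument or row to a line. play_rows: Moves the arm, as the interface text tells. Its arguments: {"type":"object","properties":{"rows":{"type":"array","items":{"type":"array","items":{"type":"array","items":{"type":"number"}}}},"fingers":{"type":"number"},"squeeze":{"type":"number"}},"required":["rows"]}

```bash
ls; mkdir -p pics; python3 - <<'E'
from workcell import bot
import cv2
print(bot.get_state())
for n in ("scene","top","wrist"):
    im,d=bot.get_image(n); cv2.imwrite(f"pics/{n}0.png",im)
    import numpy as np; np.save(f"pics/{n}0.npy",d)
    print(n,bot.get_calibration(n))
E
```

```text
pics
{'clock': 0.0, 'qpos': array([ 1.04789200e+00,  3.59527888e-01,  1.51149097e+00,  1.97079143e-05,
        1.27250688e+00, -1.15121540e-01]), 'qvel': array([ 6.81362953e-04, -7.31454189e-04, -9.77999558e-04,  9.30517333e-05,
        1.73903880e-03,  1.05112748e-03]), 'tau': array([-1.97508293e-04, -5.27614009e+01, -2.78623134e+01, -4.95194545e-04,
        1.34849150e-02,  2.29409613e-05]), 'tcp_pos': array([237.59698094, 550.17087699, 230.41770424]), 'tcp_rot': array([-6.35997123e-01, -3.07590353e+00,  2.87343393e-03]), 'contact_force': array([ 0.16626855, -0.34581547, -0.53476056]), 'moment': array([ 0.03436666, -0.04813251, -0.01847529]), 'width': 85.47297631536843}
scene {'intrinsics': array([[383.6936868 ,   0.        , 316.66987569],
       [  0.        , 383.6936868 , 205.84082683],
       [  0.        ,   0.        ,   1.        ]]), 'rvec': array([ 1.88399629, -1.0238699 ,  0.61888747]), 'tvec': array([-416.51662807,  258.39944895,  568.10092291])}
top {'intrinsics': array([[364.2184099 ,   0.        , 322.52350536],
       [  0.        , 364.2184099 , 202.97435016],
       [  0.        ,   0.        ,   1.        ]]), 'rvec': array([ 2.11410185, -2.14608898,  0.18099455]), 'tvec': array([-156.9565283 ,  573.59770593,  825.38369126])}
wrist {'intrinsics': array([[311.34108585,   0.        , 317.69603823],
       [  0.        , 311.34108585, 203.0374028 ],
       [  0.        ,   0.        ,   1.        ]]), 'hand_eye': array([[-7.14866458e-04, -9.64679338e-01, -2.63426012e-01,
         6.61184030e+01],
       [ 9.99999467e-01, -8.85998197e-04,  5.30843846e-04,
         1.98421654e-01],
       [-7.45489062e-04, -2.63425492e-01,  9.64679457e-01,
        -1.43437784e+02],
       [ 0.00000000e+00,  0.00000000e+00,  0.00000000e+00,
         1.00000000e+00]])}
```

View pics/scene0.png

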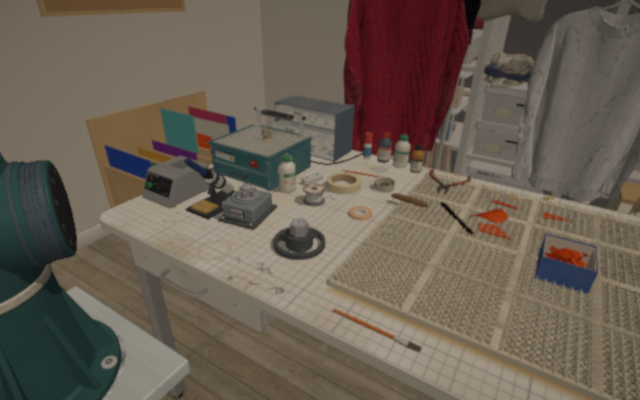

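View pics/top0.png

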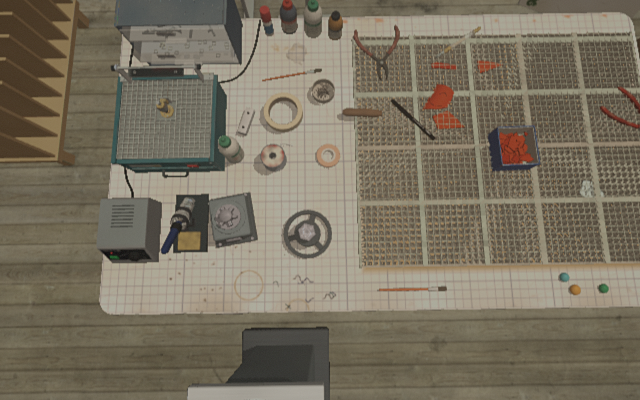

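View pics/wrist0.png

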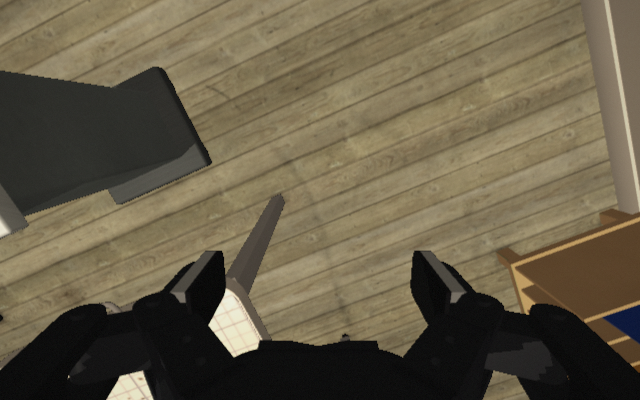

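The top view shows the handwheel at about (307,233) with its boss at (307,231), and the mill at (232,217). The spool is at (272,157), the roll at (327,155), the bottle at (229,147) and the brush at (412,290). I'll enlarge the wheel and mill next.

```bash
cat > h.py <<'E'
import numpy as np, cv2
from scipy.spatial.transform import Rotation as R
from workcell import bot
def cam(n,st=None):
    c=bot.get_calibration(n);K=c["intrinsics"]
    if n!="wrist":
        Rm=cv2.Rodrigues(c["rvec"])[0]; return K,Rm.T,-Rm.T@c["tvec"]
    T=c["hand_eye"];Rt=R.from_rotvec(st["tcp_rot"]).as_matrix()
    return K,Rt@T[:3,:3],Rt@T[:3,3]+st["tcp_pos"]
def onz(n,uv,z,st=None):
    K,A,p=cam(n,st); d=A@(np.linalg.inv(K)@np.array([uv[0],uv[1],1.])); return p+d*(z-p[2])/d[2]
def cloud(n,dep,st=None):
    K,A,p=cam(n,st);v,u=np.mgrid[0:400,0:640]
    r=np.stack([(u-K[0,2])/K[0,0],(v-K[1,2])/K[1,1],np.ones_like(u)],-1)*dep[...,None]
    return r@A.T+p
def proj(n,P,st=None):
    K,A,p=cam(n,st); q=(np.asarray(P)-p)@A; return (q/q[...,2:])[...,:2]@K[:2,:2].T+K[:2,2]
def crop(im,u0,u1,v0,v1,k,f):
    cv2.imwrite(f,cv2.resize(im[v0:v1,u0:u1],None,fx=k,fy=k,interpolation=cv2.INTER_CUBIC))
E
python3 - <<'E'
from h import *
im=cv2.imread("pics/top0.png"); crop(im,195,345,170,265,5,"pics/topc.png")
d=np.load("pics/top0.npy"); P=cloud("top",d)
for uv in [(307,231),(232,217),(229,143),(272,155),(327,155)]: print(uv,P[uv[1],uv[0]].round(1))
for lab,(u0,u1,v0,v1),zr in [("boss",(280,335,200,262),(50,70)),("rim",(280,335,205,262),(8,25)),("spin",(205,260,190,250),(80,95)),("flange",(205,260,190,250),(57,80)),("millup",(205,260,190,250),(48,100))]:
    q=P[v0:v1,u0:u1].reshape(-1,3);m=(q[:,2]>zr[0])&(q[:,2]<zr[1]);q=q[m];print(lab,m.sum(),q.mean(0).round(1),q.min(0).round(1),q.max(0).round(1)) if m.sum() else print(lab,0)
E
```

```text
(307, 231) [ 503.3 -128.3   60.2]
(232, 217) [537.3  45.2  72.3]
(229, 143) [708.5  50.9  96.9]
(272, 155) [702.7 -38.6  17.7]
(327, 155) [ 705.3 -178.9    2.5]
boss 210 [ 503.1 -126.7   59.4] [ 484.6 -144.7   51.8] [ 522.3 -107.4   62.7]
rim 703 [ 502.4 -127.2   13.7] [ 444.2 -185.5    8.5] [562.8 -69.4  24.2]
spin 122 [541.4  58.3  84.5] [528.8  45.5  80. ] [555.1  73.1  89.1]
flange 424 [539.8  56.1  63.3] [504.   20.7  57. ] [580.1  96.2  79.6]
millup 1459 [540.   56.7  58.2] [488.3   9.1  48. ] [596.4 110.   89.1]
```

View pics/topc.png

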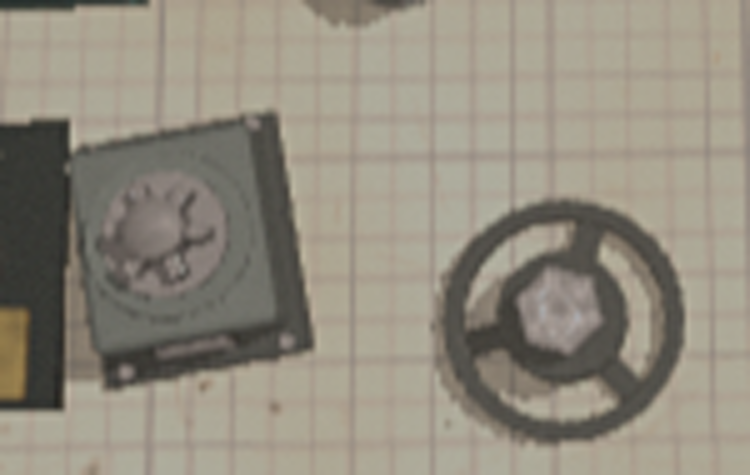

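The wheel is at about (503,-127) and the spindle at about (541,57). I'll move over the mill for a wrist-camera view.

Request:
{"fn": "play_rows", "kwargs": {
  "rows": [
    [[-47, -33, 0, 0], [-47, -33, 0, 0], [-47, -33, 0, 0], [-47, -33, 0, 0], [-47, -33, 0, 0]]
  ]
}}

```text
clock: 0.78
tcp_pos: [388.9, 304.4, 231.2]
tcp_rot: [0.636, 3.077, -0.0]
contact_force: [0.7, -0.0, -0.7]
width: 85.7
```

Request:
{"fn": "play_rows", "kwargs": {
  "rows": [
    [[-47, -33, 0, 0], [-47, -33, 0, 0], [-47, -33, 0, 0], [-47, -33, 0, 0], [-47, -33, 0, 0]]
  ]
}}

```text
clock: 1.4
tcp_pos: [539.1, 59.7, 231.2]
tcp_rot: [-0.636, -3.076, -0.0]
contact_force: [1.2, -0.2, 0.1]
width: 85.4
```

Request:
{"fn": "play_rows", "kwargs": {
  "rows": [
    [[0, 0, 15, 0], [0, 0, 0, 0]]
  ]
}}

```text
clock: 1.65
tcp_pos: [536.8, 61.5, 214.6]
tcp_rot: [-0.637, -3.072, 0.001]
contact_force: [-0.9, 0.2, -0.5]
width: 85.4
```

```bash
python3 - <<'E'
from h import *
st=bot.get_state(); im,d=bot.get_image("wrist"); print(st["tcp_pos"],st["tcp_rot"],st["qpos"])
cv2.imwrite("pics/w1.png",im); np.save("pics/w1.npy",d); import pickle; pickle.dump(st,open("pics/w1.pk","wb"))
P=cloud("wrist",d,st)
print(proj("wrist",[541,57,86],st))
for zr in [(82,95),(71,79),(57,64)]:
    m=(P[...,2]>zr[0])&(P[...,2]<zr[1])&(np.hypot(P[...,0]-541,P[...,1]-57)<45)
    q=P[m]; print(zr,m.sum(), q.mean(0), q.min(0),q.max(0))
crop(im,220,420,90,240,4,"pics/w1c.png")
E
```

```text
[536.79213776  61.49479482 214.64184842] [-6.36890764e-01 -3.07203151e+00  6.76638447e-04] [-1.40694701e-02  2.92031199e-01  1.65699624e+00  4.05952392e-04
  1.19680617e+00 -1.17616864e+00]
[314.77916109 200.90508886]
(82, 95) 693 [542.06395527  60.44631343  85.37659854] [528.97946319  46.04447865  82.042171  ] [557.03745194  74.05185351  88.42390025]
(71, 79) 487 [540.23072991  61.28115829  74.77185785] [520.49571702  36.04582471  71.0115615 ] [565.51460332  83.95902625  78.83565868]
(57, 64) 1590 [539.3559261   61.56629688  60.64535972] [504.42518992  22.53676405  57.00082563] [579.31372426  97.76712527  63.97100702]
```

View pics/w1.png

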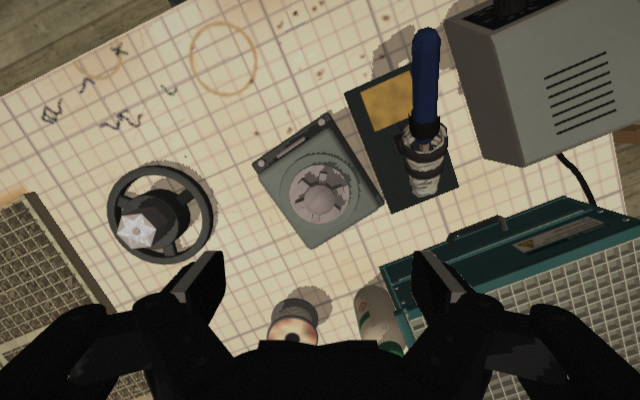

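View pics/w1c.png

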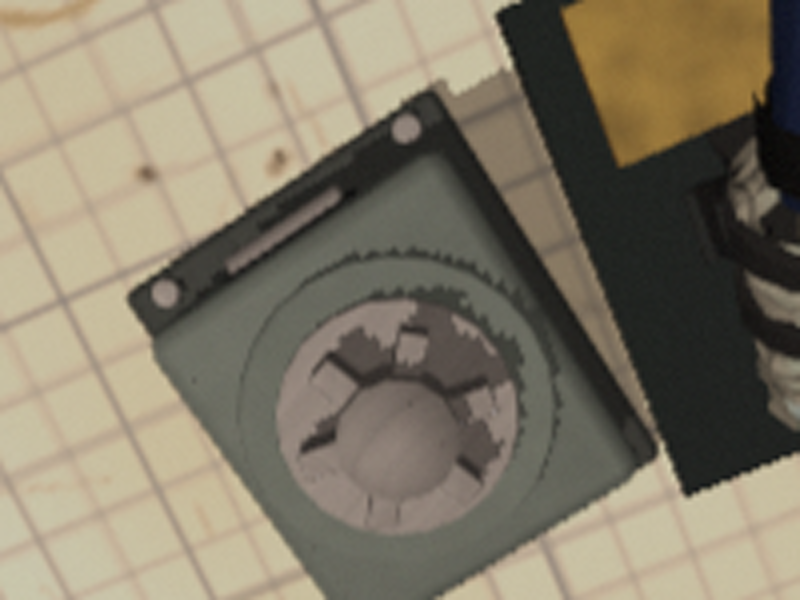

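The wrist view shows the mill's spindle centred near (319,199) and the wheel at about (160,213). In the crop, spline tops sit around (410,345), (335,380), (485,395), (315,460), (385,510) and (470,475). I'll now fit the spline angle.

```bash
python3 - <<'E'
from h import *
import pickle
st=pickle.load(open("pics/w1.pk","rb")); d=np.load("pics/w1.npy"); im=cv2.imread("pics/w1.png")
P=cloud("wrist",d,st)
c=np.array([542.3,60.2])
m=(P[...,2]>71.)&(P[...,2]<77.5); q=P[m]; r=np.hypot(*(q[:,:2]-c).T); a=np.degrees(np.arctan2(q[:,1]-c[1],q[:,0]-c[0]))
k=(r>17)&(r<24.5); z=np.exp(6j*np.radians(a[k])).mean(); print(k.sum(),abs(z),np.degrees(np.angle(z))/6)
print(np.histogram(a[k]%60,bins=12,range=(0,60))[0])
th=np.degrees(np.angle(z))/6
big=cv2.resize(im[90:240,220:420],None,fx=4,fy=4,interpolation=cv2.INTER_CUBIC)
for i in range(6):
    t=np.radians(th+60*i); e=np.array([np.cos(t),np.sin(t)]); n=np.array([-e[1],e[0]])
    pts=np.array([np.r_[c+e*rr+n*w,74] for rr,w in [(14.5,-3.5),(24,-3.5),(24,3.5),(14.5,3.5)]])
    uv=((proj("wrist",pts,st)-[220,90]+.5)*4-.5)
    cv2.polylines(big,[uv.round().astype(int)],True,(0,255,0),1)
tt=np.linspace(0,2*np.pi,60); pts=np.c_[c[0]+30*np.cos(tt),c[1]+30*np.sin(tt),tt*0+60]
cv2.polylines(big,[((proj("wrist",pts,st)-[220,90]+.5)*4-.5).round().astype(int)],True,(0,0,255),1)
cv2.imwrite("pics/w1o.png",big)
E
```

```text
340 0.8215483394501975 27.15275016871321
[ 0  0  0 48 83 84 88 37  0  0  0  0]
```

View pics/w1o.png

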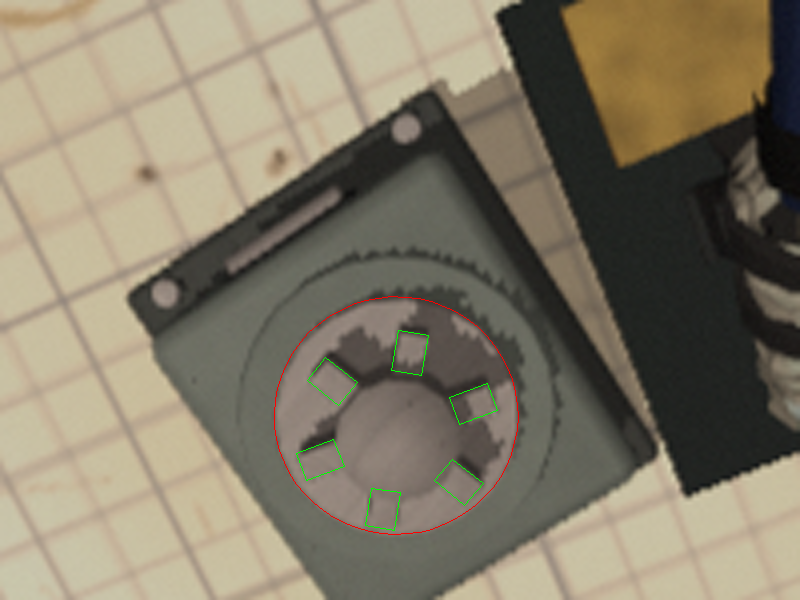

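The fit matches: spline angle about 27° (mod 60), axis at about (542.3,60.2). Next I'll look at the wheel.

Request:
{"fn": "play_rows", "kwargs": {
  "rows": [
    [[-11, -46, 10, 0], [-11, -47, 10, 0], [-11, -47, 10, 0], [-11, -47, 10, 0], [0, 0, 0, 0]]
  ]
}}

```text
clock: 2.33
tcp_pos: [503.8, -128.7, 176.1]
tcp_rot: [-0.639, -3.075, 0.001]
contact_force: [-0.6, 0.8, 0.4]
width: 85.4
```

```bash
cat > wh.py <<'E'
from h import *
import pickle,sys
tag=sys.argv[1]
st=bot.get_state(); im,d=bot.get_image("wrist"); print(st["tcp_pos"],st["tcp_rot"])
cv2.imwrite(f"pics/{tag}.png",im)
P=cloud("wrist",d,st); c0=np.array([503,-127])
near=np.hypot(P[...,0]-c0[0],P[...,1]-c0[1])
q=P[(P[...,2]>56)&(P[...,2]<63)&(near<35)]; print("boss",len(q),q.mean(0),(q.min(0)+q.max(0))/2)
rect=cv2.minAreaRect(q[:,:2].astype(np.float32)); print(rect, cv2.minEnclosingCircle(q[:,:2].astype(np.float32)))
g=P[(P[...,2]>9)&(P[...,2]<19)&(near<75)]; print("rim",len(g),g.mean(0),(g.min(0)+g.max(0))/2)
c=q[:,:2].mean(0)
rr=np.hypot(*(q[:,:2]-c).T); aa=np.arctan2(q[:,1]-c[1],q[:,0]-c[0])
# hex angle fit: inside-IoU on points near boundary
best=max(((np.mean(np.max(np.abs(np.stack([(q[:,0]-c[0])*np.cos(t+k*np.pi/3)+(q[:,1]-c[1])*np.sin(t+k*np.pi/3) for k in range(3)])),0)<18.0),np.degrees(t)) for t in np.radians(np.arange(0,60,1))))
w=np.array([(np.max(np.abs(np.stack([(q[:,0]-c[0])*np.cos(t+k*np.pi/3)+(q[:,1]-c[1])*np.sin(t+k*np.pi/3) for k in range(3)])),0)).max() for t in np.radians(np.arange(0,60,1))])
print("hex normal angle",best,"minmax",w.argmin(),w.min(),w.max())
s=(rr>0)
z=np.exp(6j*aa)*(rr>18.5); print("corner angle", np.degrees(np.angle(z.sum()))/6)
np.save(f"pics/{tag}.npy",d); pickle.dump(st,open(f"pics/{tag}.pk","wb"))
E
python3 wh.py w2
```

```text
[ 503.83459804 -128.73476205  176.07819828] [-6.38693159e-01 -3.07496251e+00  7.23563010e-04]
boss 1504 [ 503.64161643 -125.97686799   59.93997378] [ 504.07973824 -126.01789467   59.12763908]
((504.09637451171875, -126.24357604980469), (40.75212860107422, 36.272247314453125), 13.243223190307617) ((504.1483154296875, -126.10591125488281), 20.68521499633789)
rim 4221 [ 500.98841445 -124.81134123   14.14195953] [ 503.76415559 -126.16472457   13.96554889]
hex normal angle (np.float64(0.9813829787234043), np.float64(42.0)) minmax 42 18.714043579954378 21.128596164021893
corner angle 13.0803019922068
```

View pics/w2.png

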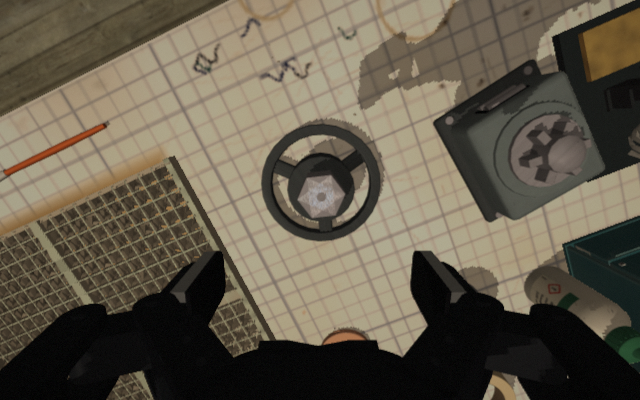

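The wrist view shows the wheel with its hex boss at about (322,197). The measured boss centre is (504,-126.1), with flat normals at about 43° (mod 60). I'll turn the jaws onto those flats, and check what stands near the mill.

Request:
{"fn": "play_rows", "kwargs": {
  "rows": [
    [[0, 0, 0, 0.138], [0, 0, 0, 0.138], [0, 0, 0, 0.138], [1.8, 1.8, 30, 0], [0, 0, 10, 0]]
  ]
}}

```text
clock: 3.0
tcp_pos: [504.1, -122.6, 135.6]
tcp_rot: [-1.25, -2.88, -0.001]
contact_force: [-0.9, 0.4, -0.1]
width: 85.3
```

```bash
python3 - <<'E'
from h import *
import pickle
st=pickle.load(open("pics/w1.pk","rb")); P1=cloud("wrist",np.load("pics/w1.npy"),st); P2=cloud("top",np.load("pics/top0.npy"))
for P in (P1,P2):
    q=P.reshape(-1,3); r=np.hypot(q[:,0]-542,q[:,1]-60)
    for lo,hi in [(38,66),(66,80),(80,110),(110,140)]:
        for z in (45,60,90,130):
            k=(r>lo)&(r<hi)&(q[:,2]>z)&(q[:,2]<300)
            if k.sum()>2: print(lo,hi,z,k.sum(),q[k].mean(0).round(),q[k].max(0).round())
    print()
E
python3 wh.py w3
```

```text
38 66 45 26922 [533.  64. 245.] [597. 125. 300.]
38 66 60 23108 [532.  65. 277.] [574. 125. 300.]
38 66 90 23108 [532.  65. 277.] [574. 125. 300.]
38 66 130 23108 [532.  65. 277.] [574. 125. 300.]
66 80 45 5727 [529.  62. 288.] [575. 135. 300.]
66 80 60 5727 [529.  62. 288.] [575. 135. 300.]
66 80 90 5727 [529.  62. 288.] [575. 135. 300.]
66 80 130 5727 [529.  62. 288.] [575. 135. 300.]
80 110 45 2378 [532. 158.  89.] [584. 170. 132.]
80 110 60 2148 [530. 158.  93.] [573. 170. 132.]
80 110 90 1203 [520. 159. 107.] [547. 170. 132.]
80 110 130 3 [493. 158. 131.] [494. 158. 132.]
110 140 45 3865 [542. 146. 118.] [680. 185. 161.]
110 140 60 3577 [534. 148. 123.] [680. 185. 161.]
110 140 90 2933 [518. 151. 134.] [680. 182. 161.]
110 140 130 1836 [473. 163. 148.] [497. 174. 161.]

38 66 45 735 [539.  55.  51.] [597. 110.  59.]
80 110 45 424 [535. 156.  84.] [587. 170. 130.]
80 110 60 357 [532. 157.  90.] [572. 170. 130.]
80 110 90 173 [519. 158. 106.] [545. 169. 130.]
110 140 45 547 [582. 134. 105.] [680. 183. 161.]
110 140 60 485 [576. 135. 112.] [680. 183. 161.]
110 140 90 349 [553. 140. 126.] [680. 181. 161.]
110 140 130 153 [472. 161. 147.] [494. 172. 161.]

[ 504.07906526 -122.56459748  135.55427144] [-1.24994568e+00 -2.87972855e+00 -5.24473929e-04]
boss 2016 [ 503.40051176 -125.65943541   59.86904176] [ 503.77417904 -125.97921226   59.2375147 ]
((503.8951416015625, -126.12187194824219), (36.038917541503906, 40.968833923339844), 43.78346633911133) ((503.75701904296875, -126.05477142333984), 20.628551483154297)
rim 5433 [ 501.08563594 -123.59517655   14.0821254 ] [ 503.72185828 -125.96009608   13.95173022]
hex normal angle (np.float64(0.9747023809523809), np.float64(43.0)) minmax 44 18.878025207048985 21.160309321757197
corner angle 13.162619529466618
```

View pics/w3.png

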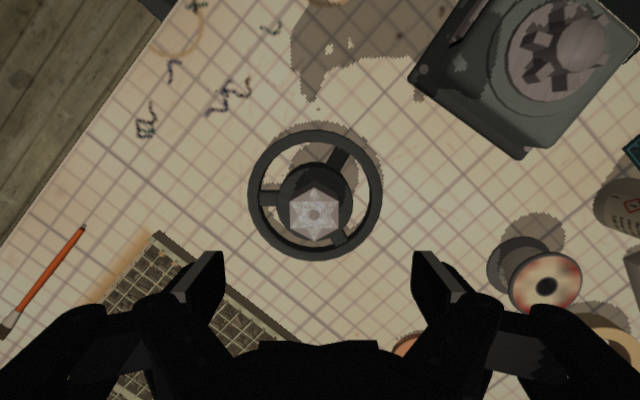

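The jaws are now along 43.1° and the flats at about 43.3°; the wheel centre reads (503.85,-126.05). The soldering iron is more than 80 mm from the spindle axis, which is clear. I'll descend partway and recheck.

Request:
{"fn": "play_rows", "kwargs": {
  "rows": [
    [[-2.3, -2.5, 20, 0], [0, 0, 30, 0], [0, 0, 25, 0], [0, 0, 0, 0], [0, 0, 0, 0]]
  ]
}}

```text
clock: 3.68
tcp_pos: [505.4, -128.4, 62.4]
tcp_rot: [1.254, 2.879, 0.0]
contact_force: [0.6, -1.0, -0.0]
width: 85.2
```

```bash
python3 - <<'E'
from h import *
st=bot.get_state(); print(st["tcp_pos"],st["tcp_rot"],st["qvel"].round(3))
im,d=bot.get_image("wrist"); cv2.imwrite("pics/w4.png",im)
st=bot.get_state(); print(st["tcp_pos"])
E
```

```text
[ 505.43820944 -128.41665294   62.36846893] [1.25350784e+00 2.87928983e+00 4.32556528e-05] [-0.004 -0.01  -0.005 -0.001 -0.005 -0.001]
[ 505.68105043 -128.64173575   62.62882661]
```

View pics/w4.png

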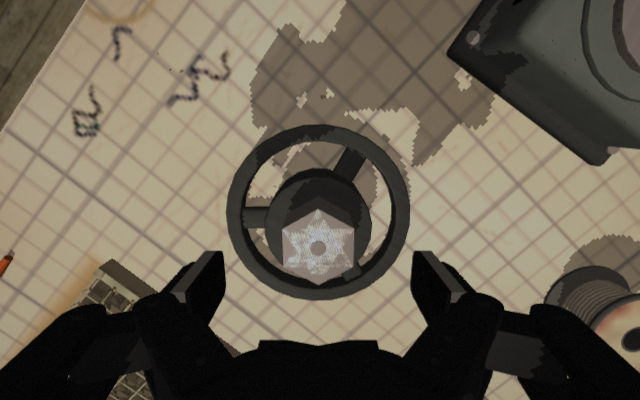

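```bash
python3 - <<'E'
from h import *
c=bot.get_calibration("wrist");T=np.linalg.inv(c["hand_eye"]);K=c["intrinsics"]
for p in [(0,0,3.5),(3,0,3.5),(-3,0,3.5),(0,3,3.5)]:
    q=T[:3,:3]@np.array(p)+T[:3,3]; print(p,(K@q/q[2])[:2])
E
```

```text
(0, 0, 3.5) [316.84628639 252.40142816]
(3, 0, 3.5) [316.83782489 246.9586162 ]
(-3, 0, 3.5) [316.85466439 257.79052318]
(0, 3, 3.5) [322.71365751 252.39596607]
```

The boss centre at (318,248) puts it 2.5 mm along tool x and 0.5 mm along y. I'll correct that and go down.

Request:
{"fn": "play_rows", "kwargs": {
  "rows": [
    [[2.5, 0.5, 10, 0], [0, 0, 8, 0], [0, 0, 4, 0], [0, 0, 2, 0], [0, 0, 0, 0]]
  ]
}}

```text
clock: 4.35
tcp_pos: [503.2, -126.4, 37.1]
tcp_rot: [-1.255, -2.88, 0.0]
contact_force: [-0.1, -0.0, 0.6]
width: 85.4
```

Request:
{"fn": "play_rows", "kwargs": {
  "rows": [
    [[0, 0, 0, 0], [0, 0, 0, 0], [0, 0, 0, 0], [0, 0, 0, 0]]
  ],
  "fingers": 30,
  "squeeze": 60
}}

```text
clock: 4.85
tcp_pos: [503.6, -126.5, 37.7]
tcp_rot: [1.255, 2.879, 0.0]
contact_force: [-0.6, 0.3, 5.1]
width: 34.5
```

Request:
{"fn": "play_rows", "kwargs": {
  "rows": [
    [[0, 0, 0, 0], [0, 0, 0, 0]]
  ]
}}

```text
clock: 5.1
tcp_pos: [503.6, -126.4, 37.7]
tcp_rot: [1.255, 2.879, -0.0]
contact_force: [0.6, 1.1, 6.8]
width: 34.6
```

```bash
python3 - <<'E'
from h import *
st=bot.get_state(); print(st["tcp_pos"],st["contact_force"],st["moment"],st["width"])
im,d=bot.get_image("wrist"); cv2.imwrite("pics/w5.png",im)
im,d=bot.get_image("scene"); crop(im,220,380,190,280,5,"pics/s5.png")
E
```

```text
[ 503.55596468 -126.40867763   37.71866546] [0.61063592 1.11675542 6.80414436] [ 0.03378786  0.13401438 -0.01879326] 34.618832758292434
```

View pics/w5.png

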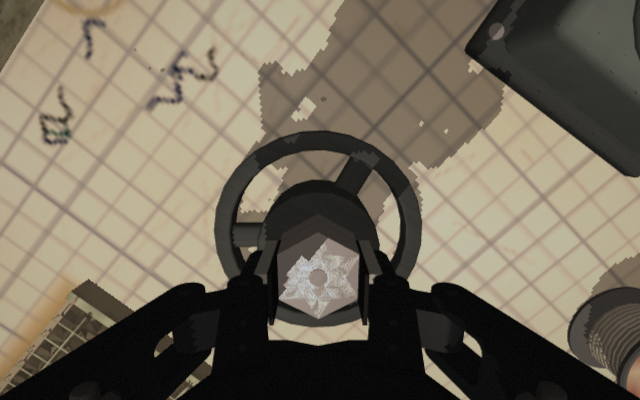

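View pics/s5.png

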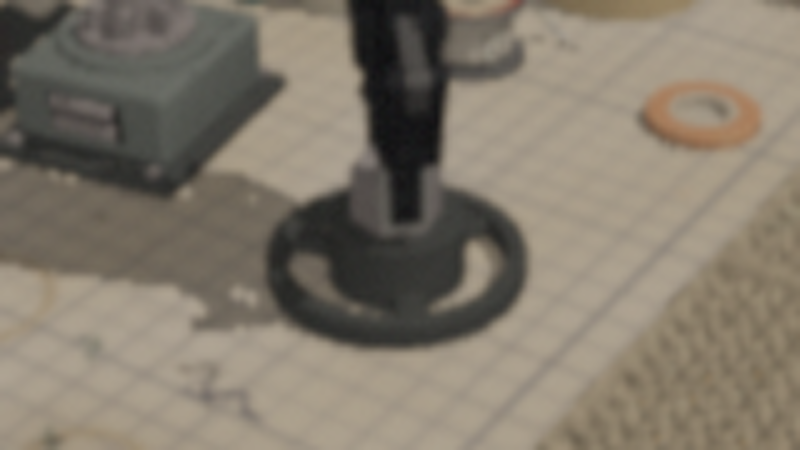

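Both pads are flush on the boss flats. Lift.

Request:
{"fn": "play_rows", "kwargs": {
  "rows": [
    [[0, 0, -5, 0], [0, 0, -15, 0], [0, 0, -40, 0], [0, 0, -40, 0], [0, 0, -15, 0]]
  ]
}}

```text
clock: 5.82
tcp_pos: [504.6, -126.9, 155.1]
tcp_rot: [1.253, 2.876, -0.0]
contact_force: [-0.1, -0.3, -2.5]
width: 34.6
```

Request:
{"fn": "play_rows", "kwargs": {
  "rows": [
    [[0, 0, 0, 0], [0, 0, 0, 0]]
  ]
}}

```text
clock: 6.08
tcp_pos: [502.1, -125.9, 151.0]
tcp_rot: [-1.254, -2.878, 0.0]
contact_force: [0.1, -0.6, -2.6]
width: 34.8
```

```bash
python3 - <<'E'
from h import *
st=bot.get_state(); print(st["tcp_pos"],st["tcp_rot"],st["contact_force"],st["moment"],st["width"])
im,d=bot.get_image("wrist"); cv2.imwrite("pics/w6.png",im)
p=R.from_rotvec(st["tcp_rot"]).as_matrix(); print(p.round(4))
dlt=np.array([542.3,60.2,0])-st["tcp_pos"]; print(dlt, p.T@dlt)
# wheel in hand via top
im,d=bot.get_image("top"); P=cloud("top",d); k=(P[...,2]>st["tcp_pos"][2]-37.7+8)&(P[...,2]<st["tcp_pos"][2]-37.7+20)&(np.hypot(P[...,0]-503,P[...,1]+126)<75)
g=P[k]; print("rim",k.sum(),(g.min(0)+g.max(0))/2,g.mean(0),g.min(0),g.max(0))
E
```

```text
[ 502.06775173 -125.93346328  150.99022692] [-1.25391410e+00 -2.87765309e+00  3.22239115e-04] [ 0.05377467 -0.60312709 -2.62079363] [ 0.03973705  0.03201432 -0.02436179] 34.82331870827021
[[-6.809e-01  7.324e-01 -2.500e-03]
 [ 7.324e-01  6.809e-01  9.000e-04]
 [ 2.300e-03 -1.200e-03 -1.000e+00]]
[  40.23224827  186.13346328 -150.99022692] [108.5858408  156.38275965 151.04931724]
rim 145 [471.94642179 -93.40729162 126.41999446] [469.03333768 -86.7389838  127.20061918] [ 445.91354377 -118.32530724  121.65376456] [497.9792998  -68.489276   131.18622437]
```

View pics/w6.png

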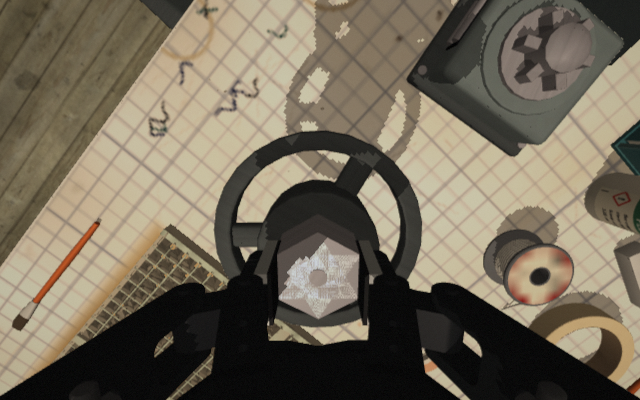

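The wheel is lifted and level in the grip. Cross-check the spindle axis with another view.

```bash
python3 - <<'E'
from h import *
import pickle
from scipy.optimize import least_squares
def run(P,name):
    out=[]
    for lab,zr,rm,rad in [("top",(84,89),22,None),("flange",(58.5,62.5),34,30)]:
        m=(P[...,2]>zr[0])&(P[...,2]<zr[1])&(np.hypot(P[...,0]-542,P[...,1]-60)<rm)
        q=P[m][:,:2].astype(np.float32)
        if len(q)>10: print(name,lab,len(q),cv2.minEnclosingCircle(q),((q.min(0)+q.max(0))/2))
for t in ("w1","w2","w3"):
    st=pickle.load(open(f"pics/{t}.pk","rb")); run(cloud("wrist",np.load(f"pics/{t}.npy"),st),t)
run(cloud("top",np.load("pics/top0.npy")),"top")
st=bot.get_state(); im,d=bot.get_image("wrist"); run(cloud("wrist",d,st),"now"); print(st["tcp_pos"])
E
```

```text
w1 top 509 ((542.4390869140625, 60.51781463623047), 12.690730094909668) [542.3258    60.503036]
w1 flange 1439 ((542.5216674804688, 60.301910400390625), 29.808351516723633) [542.7018    60.345543]
w2 top 786 ((542.6709594726562, 58.48615264892578), 13.255332946777344) [542.646    58.57932]
w2 flange 1695 ((542.25244140625, 60.019107818603516), 30.553281784057617) [542.70154   60.149605]
w3 top 1510 ((541.9488525390625, 58.64961624145508), 13.792914390563965) [542.4629    58.498734]
w3 flange 2922 ((543.80908203125, 58.44325256347656), 31.896465301513672) [542.58093   58.540085]
top top 75 ((541.275146484375, 58.227115631103516), 13.692344665527344) [541.5596    58.209404]
top flange 210 ((540.0104370117188, 61.81182098388672), 32.67852020263672) [541.7996    60.399033]
now top 1283 ((541.7780151367188, 58.74241638183594), 13.758201599121094) [541.7278   58.90377]
now flange 2566 ((542.826171875, 59.56645202636719), 30.518327713012695) [543.13153  59.67264]
[ 502.06905266 -125.91613218  150.7576907 ]
```

Request:
{"fn": "play_rows", "kwargs": {
  "rows": [
    [[27, 39, 0, 0], [27, 39, 0, 0], [27, 39, 0, 0], [20, 29, 0, 0], [7.6, 10, 0, 0]]
  ]
}}

```text
clock: 6.85
tcp_pos: [543.3, 61.2, 151.3]
tcp_rot: [-1.251, -2.88, 0.001]
contact_force: [0.5, -0.8, -2.3]
width: 34.3
```

Request:
{"fn": "play_rows", "kwargs": {
  "rows": [
    [[0, 0, 0, 0], [0, 0, 0, 0], [0, 0, 0, 0], [0, 0, 0, 0]]
  ]
}}

```text
clock: 7.35
tcp_pos: [543.5, 58.6, 152.3]
tcp_rot: [1.257, 2.879, -0.0]
contact_force: [0.1, 0.3, -2.1]
width: 34.5
```

```bash
python3 - <<'E'
from h import *
st=bot.get_state(); print(st["tcp_pos"],st["tcp_rot"],st["contact_force"],st["width"])
im,d=bot.get_image("wrist"); cv2.imwrite("pics/w7.png",im)
im,d=bot.get_image("scene"); crop(im,190,330,130,250,5,"pics/s7.png")
st=bot.get_state(); p=R.from_rotvec(st["tcp_rot"]).as_matrix()
print(st["tcp_pos"]); print(p.T@(np.array([542.4,59.8,0])-st["tcp_pos"]))
E
```

```text
[543.48872277  58.57205385 152.33479887] [ 1.25658937e+00  2.87932987e+00 -3.33204011e-04] [ 0.14251459  0.27751571 -2.13650311] 34.54319633658486
[543.52250231  58.88458816 152.33419418]
[  1.44676076  -0.18260239 152.33410073]
```

View pics/w7.png

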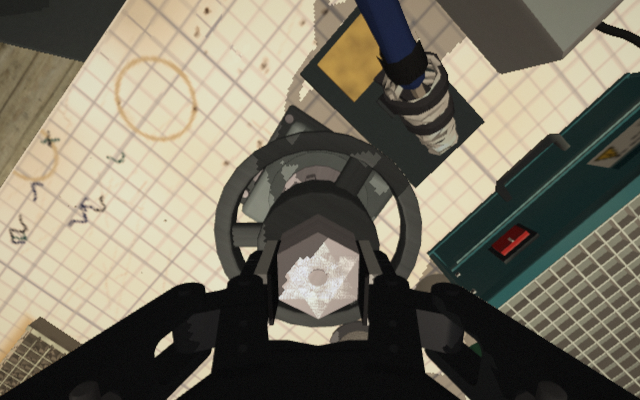

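View pics/s7.png

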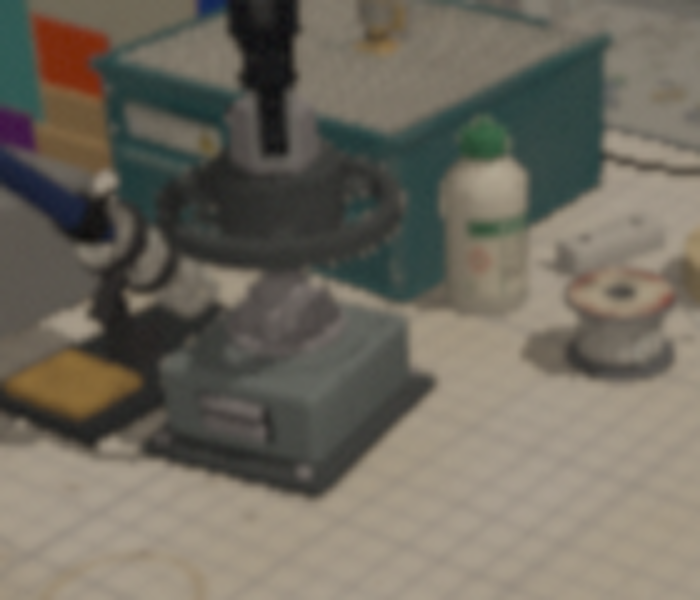

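The wheel is over the spindle and clear of the iron and bottle. Small correction, then descend.

Request:
{"fn": "play_rows", "kwargs": {
  "rows": [
    [[1.4, 0, 8, 0], [0, 0, 8, 0], [0, 0, 7, 0], [0, 0, 0, 0], [0, 0, 0, 0]]
  ]
}}

```text
clock: 8.07
tcp_pos: [542.7, 60.4, 129.3]
tcp_rot: [-1.255, -2.88, 0.0]
contact_force: [0.2, 0.4, -2.4]
width: 34.6
```

Request:
{"fn": "play_rows", "kwargs": {
  "rows": [
    [[0, 0, 0, 0], [0, 0, 2, 0], [0, 0, 2, 0], [0, 0, 2, 0], [0, 0, 0, 0]]
  ]
}}

```text
clock: 8.7
tcp_pos: [542.4, 60.4, 123.1]
tcp_rot: [-1.255, -2.88, 0.0]
contact_force: [-0.2, 0.2, -2.8]
width: 34.5
```

Request:
{"fn": "play_rows", "kwargs": {
  "rows": [
    [[0, 0, 2, 0], [0, 0, 2, 0], [0, 0, 0, 0]]
  ]
}}

```text
clock: 9.07
tcp_pos: [542.4, 60.4, 119.0]
tcp_rot: [-1.255, -2.88, 0.001]
contact_force: [-0.1, -0.2, -2.3]
width: 35.0
```

Request:
{"fn": "play_rows", "kwargs": {
  "rows": [
    [[0, 0, 2, 0], [0, 0, 2, 0], [0, 0, 0, 0]]
  ]
}}

```text
clock: 9.45
tcp_pos: [542.4, 60.4, 115.1]
tcp_rot: [-1.255, -2.88, 0.0]
contact_force: [-0.3, 0.1, -2.8]
width: 35.3
```

The wheel has entered the spindle with no side force. Down to the spline tops.

Request:
{"fn": "play_rows", "kwargs": {
  "rows": [
    [[0, 0, 2, 0], [0, 0, 1, 0], [0, 0, 1, 0], [0, 0, 0, 0]]
  ]
}}

```text
clock: 9.95
tcp_pos: [542.6, 60.4, 111.7]
tcp_rot: [1.255, 2.88, -0.0]
contact_force: [-2.2, 0.7, 2.8]
width: 34.5
```

Request:
{"fn": "play_rows", "kwargs": {
  "rows": [
    [[0, 0, 1, 0], [0, 0, 0, 0]]
  ]
}}

```text
clock: 10.2
tcp_pos: [542.7, 60.4, 111.6]
tcp_rot: [1.254, 2.88, -0.0]
contact_force: [-3.9, 0.6, 12.2]
width: 34.8
```

It is resting on the spline tops at 111.6, pressed with about 12 N. Turn clockwise while pressing.

Request:
{"fn": "play_rows", "kwargs": {
  "rows": [
    [[0, 0, 0.5, 0.05], [0, 0, 0, 0.05], [0, 0, 0, 0.05], [0, 0, 0, 0]]
  ]
}}

```text
clock: 10.7
tcp_pos: [543.8, 60.0, 111.2]
tcp_rot: [1.466, 2.775, 0.001]
contact_force: [-1.1, -0.5, 9.9]
width: 34.7
```

Request:
{"fn": "play_rows", "kwargs": {
  "rows": [
    [[0, 0, 0, 0.03], [0, 0, 0, 0.03], [0, 0, 0, 0.03], [0, 0, 0, 0]]
  ]
}}

```text
clock: 11.2
tcp_pos: [542.3, 60.6, 109.4]
tcp_rot: [-1.591, -2.708, 0.0]
contact_force: [0.1, -0.0, -3.2]
width: 34.7
```

The contact force vanished and the tool sank, so the grooves have found the splines at 29°. Turn slightly more and press home.

Request:
{"fn": "play_rows", "kwargs": {
  "rows": [
    [[0, 0, 2, 0.02], [0, 0, 3, 0], [0, 0, 3, 0], [0, 0, 0, 0]]
  ]
}}

```text
clock: 11.7
tcp_pos: [542.2, 60.5, 101.3]
tcp_rot: [-1.617, -2.692, 0.001]
contact_force: [-0.6, -0.9, -3.1]
width: 34.8
```

Request:
{"fn": "play_rows", "kwargs": {
  "rows": [
    [[0, 0, 2, 0], [0, 0, 2, 0], [0, 0, 1, 0], [0, 0, 0, 0]]
  ]
}}

```text
clock: 12.2
tcp_pos: [542.7, 60.4, 97.7]
tcp_rot: [1.617, 2.693, 0.0]
contact_force: [-2.6, -0.7, 6.0]
width: 34.8
```

It stopped at 97.7, which puts the underside at 60 mm, the flange. Press briefly to confirm, relax, and open.

Request:
{"fn": "play_rows", "kwargs": {
  "rows": [
    [[0, 0, 1, 0], [0, 0, 0, 0]]
  ]
}}

```text
clock: 12.45
tcp_pos: [542.7, 60.4, 97.7]
tcp_rot: [1.617, 2.693, 0.0]
contact_force: [-4.0, -0.1, 16.5]
width: 35.1
```

Request:
{"fn": "play_rows", "kwargs": {
  "rows": [
    [[0, 0, -1.5, 0], [0, 0, 0, 0]]
  ]
}}

```text
clock: 12.7
tcp_pos: [542.9, 60.4, 97.7]
tcp_rot: [1.617, 2.693, 0.0]
contact_force: [-1.0, -1.7, 4.7]
width: 34.6
```

Request:
{"fn": "play_rows", "kwargs": {
  "rows": [
    [[0, 0, 0, 0], [0, 0, 0, 0], [0, 0, 0, 0], [0, 0, 0, 0], [0, 0, 0, 0]]
  ],
  "fingers": 75
}}

```text
clock: 13.32
tcp_pos: [542.6, 60.4, 97.3]
tcp_rot: [-1.618, -2.693, 0.0]
contact_force: [-0.1, -0.4, 0.3]
width: 75.0
```

Request:
{"fn": "play_rows", "kwargs": {
  "rows": [
    [[0, 0, -10, 0], [0, 0, -20, 0], [0, 0, -40, 0], [0, 0, -40, 0], [0, 0, 0, 0]]
  ]
}}

```text
clock: 13.95
tcp_pos: [545.3, 60.4, 211.4]
tcp_rot: [1.614, 2.687, 0.006]
contact_force: [-0.1, 1.2, 0.2]
width: 75.1
```

Request:
{"fn": "play_rows", "kwargs": {
  "rows": [
    [[0, 0, 0, 0], [0, 0, 0, 0], [0, 0, 0, 0]]
  ]
}}

```text
clock: 14.32
tcp_pos: [541.8, 60.4, 206.2]
tcp_rot: [-1.617, -2.691, 0.002]
contact_force: [0.8, -0.4, -0.3]
width: 74.7
```

```bash
python3 - <<'E'
from h import *
st=bot.get_state(); print(st["tcp_pos"],st["contact_force"])
im,d=bot.get_image("wrist"); cv2.imwrite("pics/w8.png",im); P=cloud("wrist",d,st)
r=np.hypot(P[...,0]-542.4,P[...,1]-59.8)
for lab,lo,hi,a,b in [("boss",0,16,100,140),("hub",23,29,80,110),("rim",53,58,60,100)]:
    k=(r>lo)&(r<hi)&(P[...,2]>a)&(P[...,2]<b); print(lab,k.sum(),np.median(P[k][:,2]))
q=P[(P[...,2]>115)&(P[...,2]<123)&(r<30)]; print("boss c",(q.min(0)+q.max(0))/2)
im,d=bot.get_image("scene"); crop(im,190,400,130,250,4,"pics/s8.png")
im,d=bot.get_image("top"); cv2.imwrite("pics/t8.png",im)
E
```

```text
[541.82180011  60.43124797 206.18941686] [ 0.82638117 -0.4049574  -0.28694358]
boss 1306 119.87467897842149
hub 1042 93.86552998741955
rim 2048 74.91819029365573
boss c [543.2889584   60.4553441  118.60023987]
```

View pics/w8.png

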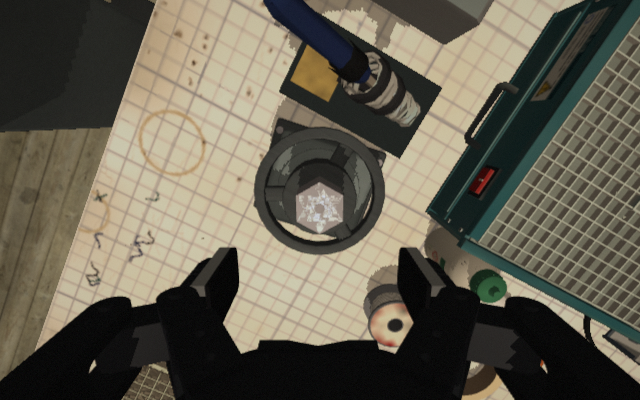

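View pics/s8.png

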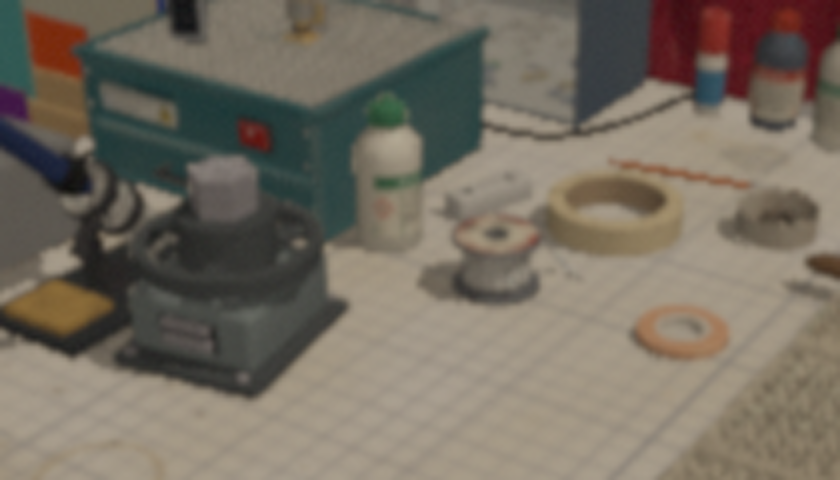

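View pics/t8.png

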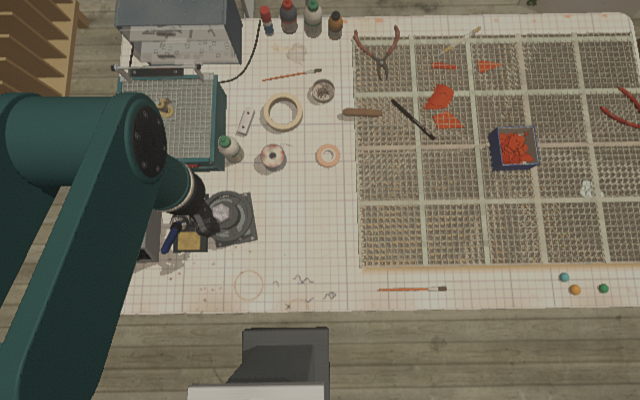

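The wheel sits home and level: boss top at 119.9 mm, against 119 expected when seated and 133 when riding high. The bottle, spool, roll and brush are at the same pixels as at the start, and the gripper is clear. Handing in.

```bash
python3 -c "
from workcell import bot
print(bot.sign_off())"
```

```text
the job is handed in; nothing more can be done
None
```

The handwheel is fully home on the lead mill's spindle, and I let go of it and handed the job in after about 14.5 s of the 48 s allowed.

- **Fitting:** I held the wheel by two flats of its boss and lowered it over the spindle until it rested on the spline tops. Then I turned it about 14° clockwise while pressing with about 10–12 N. It dropped in and stopped on the flange.
- **Seating:** The tool stopped 14 mm below the point where it rested on the spline tops. It stayed there under a 16 N press.
- **Height after release:** The last view gives the boss top at 119.9 mm, the hub at 93.9 mm and the rim at 74.9 mm. Seated should be 119, 93 and 74, so all three read about 0.9 mm high, within the 2 mm calibration error. A wheel riding on the splines would read 14 mm high.
- **Other items:** In the final top view, the spool, foil roll, bottle and brush are where they started. The gripper is about 110 mm above where it let go, touching nothing.

One mismatch: the fingers read about 34.6 mm open on the 36 mm boss, but the grip held and the wheel did not slip.

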